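Tighten the mill's face plate in cross order

ROBOT

A 7-joint arm with a two-finger parallel gripper is mounted at the origin on the work surface. World frame = base frame: x ahead of the robot, y to its left, z up, the work surface at z = 0. Lengths are in m, angles in rad, forces in N, time in s.
With the tool pointing down it reaches from about 0.425 to 0.925 m from the base axis. Payload 6.8 kg.
Tool frame: the origin (TCP) lies at the very end of the fingers, on their centre line; the grasp point (between the pads) lies 19 mm behind it (hold_point_z is the distance from the TCP to the grasp point, in m); z points along the fingers, y is the direction in which the jaws open and shut (so a half turn about z gives the same grasp; the last joint's range is limited). The gripper opens to 85 mm and grips with 20 to 120 N. Pads are 22 mm wide; open, the fingers measure 114 mm over their backs; the gripper's body (76 mm by 85 mm) begins 54 mm behind the grasp point. The pads swing forward as they close: fully open they stand 13 mm farther back than shut.
Start: joints at [-1.262, 0.477, 0.022, 1.555, -0.011, 1.109, -0.083], TCP at [0.273, 0.617, 0.205] pointing down, gripper open.
Joint ranges: [-2.96, 2.96], [-0.34, 2.1], [-1.41, 1.46], [0.24, 2.44], [-1.37, 4.51], [0.17, 1.92], [-2.96, 2.96]. Speed limits (rad/s): [2.39, 2.39, 3.14, 3.14, 3.14, 3.14, 3.14].

INTERFACE

Orientations are given as a unit quaternion [w, x, y, z].
In Python, from station import get_obs, read_camera, calibration, hand_in, regions_of, hold_point_z gives the robot as it stands.
- The arm moves only by the tool send_rows, never from a script. Its argument "motion" is text: rows parted by semicolons, each of 7 numbers parted by spaces: the shift along the world's x, y, z in cm, then the turn, a rotation vector about the world's x, y, z in degrees, then the closure, from 0 (fully open) to 1 (shut). In form: dx dy dz rx ry rz fingers; .... A call has 1 to 20 rows; each row shifts and turns the pose as measured when the row begins; what a row does not reach is not made up. A row lasts 1/12 s, in which the tool goes at most 41.7 mm and 7.16 degrees, less where a joint would pass 70% of its speed; a pose out of reach is approached as far as the arm can. A call is refused whole if a number of a shift passes 4.17 or a number of a turn 7.16, either way. A call with a gripper value outside its range is refused whole. The fingers move at their own pace and stop on an object; "newtons" is the grip in N (left out, the last holds). Time passes only in rows, so rows that do not move let the fingers close. It gives the time, the measured TCP pose, the force and the opening at its end, in the units of the state.
- get_obs(): the state, without advancing time (a new reading comes with each control period).
- read_camera(name): name is "scene" or "side" or "wrist"; returns the picture (400x640x3 uint8, red, green, blue); there is no depth.
- calibration(name): a dict with "mtx" (3x3 intrinsics, pixels), "k1" (the pictures are not rectified: a ray, as slopes to the right and down, at radius r is drawn at 1 + k1 r^2 times it, then the intrinsics apply), "R" (3x3) and "t" (3): a world point X has camera coordinates R X + t; the wrist camera has in their place "hand_eye" (4x4, takes a point from camera to tool coordinates, whose origin is the TCP and whose axes are the flange's). Camera axes: x right, y down, z forward; pixel columns grow to the right and rows downward; lengths in m; the calibration is good to about 2 mm. A picture is of the moment at which its call begins: read the wrist's pose just before it. calibration takes no time and is no camera call.
- hand_in(): hands the job in, once; it reports no verdict.
Trained networks look in the newest picture that a camera, given by its name, has taken for a name from the list of things; names that differ only in an ending like _2 or _b are one class to them, and where a whole thing is asked for, a point or a joint stands for the part that bears it (a point fixed in the world has none). Each returns a list of dicts, best first, with "conf" (0 to 1); they miss things now and then, are a little off and sometimes report something else, mostly with a low value. They report only what shows in the picture. A call takes as long as a camera call.
- regions_of(thing, camera): "region" (400x640 bool, what is visible of it) and "point" ([column, row] in pixels, amid what is visible of it).
The state is a dict: "t": time; "q": joint angles; "joint_vel": joint speeds; "joint_torque": joint torques, N m; "eef_pos": TCP position; "tool_rot": TCP orientation; "contact_force": force on the tool from outside, world axes, zero at the start; "torque": the same for the moment, N m; "gripper_width": opening from 0.0 (shut) to 1.0 (fully open).
Only numpy, scipy, OpenCV 4.12 (cv2) and the standard library are available. Lean on these libraries where they do the work, as an engineer would, in place of code of your own. Each camera call takes 0.05 s, during which the arm holds its last target.

TASK

The face plate of the stall's areca-nut mill is held by four wing nuts; one of them is already home, its wing pointing at the plate's centre. Carry on in cross order so that the plate seats evenly: turn the nut opposite to it clockwise, about a quarter turn, until its wing points at the centre too, and only then do the same with the two nuts left, in either order. Leave the nut that is already home as it is.

Things in the scene. Friction and masses are not known exactly. Their poses are not given: they have to be found in the camera images.
- mill: Low round mill bolted to the counter, at any yaw: grey housing 200 mm wide, aluminium face plate 204 mm wide with its top 83 mm above the counter, boss 44 wide and 5 high in its middle. Steel chute at the foot, out to 152 mm midway between +x and +y. Origin: centre of the underside, z up. Wing nuts a, b, c, d stand 75 mm out on +x, +y, -x, -y.
- nut_a (a joint): Dark steel wing nut 75 mm out on the mill's +x axis. Hub 24 mm wide, 83 to 93 mm above the counter; on it a flat upright wing 44 long, 10 thick, 93 to 119 mm high up. Value in rad grows clockwise from above: 0 wing square to the line to the centre, 1.57 wing along that line (home), hard stop at 1.62. Stiff, 0.12 N m, stays put. Starts home (1.5 to 1.58).
- nut_b (a joint): Wing nut of the same shape and joint values as nut_a, on the mill's +y axis, 75 mm from the centre. Starts loose, at 0.05 to 0.3. nut_d is opposite to it.
- nut_c (a joint): Wing nut of the same shape and joint values as nut_a, on the mill's -x axis, 75 mm from the centre. Starts loose, at 0.05 to 0.3. nut_a is opposite to it.
- nut_d (a joint): Wing nut of the same shape and joint values as nut_a, on the mill's -y axis, 75 mm from the centre. Starts loose, at 0.05 to 0.3. nut_b is opposite to it.

How it is judged:
On the way, in this order (a step that is already met when the one before it is completed fails the run):
1. the nut opposite to the home one is home, the other two still loose (value of joint nut_c above 1.33 rad and value of joint each of nut_b, nut_d below 0.6 rad), for 0.2 s.
2. the last two nuts are home as well (value of joint each of nut_b, nut_d above 1.33 rad), for 0.2 s.
At the end, for the whole second after the job is handed in: All four nuts are home: each wing within about 14 degrees (0.24 rad) of pointing at the plate's centre, value above 1.33 (all of step 2 and value of joint each of nut_a, nut_c above 1.33 rad); the robot touches nothing.
It fails at once if one of the last two nuts is tightened (past 0.6 rad) before the nut opposite to the home one is home (value of joint nut_c below 1.33 rad and value of joint any of nut_b, nut_d above 0.6 rad).
It fails at once if the nut that was home is loosened (value of joint nut_a below 1.33 rad).
It also fails if it takes over 54 s, if anything falls off the work surface, if the arm or the gripper's body presses on something with over 40 N, if the wrist force passes 120 N, or if a joint passes its speed limit or range.

## Working session

There is one attempt and no reset: what is moved stays moved. The work goes in short steps, Python scripts to look and compute and a tool call to move; the robot and the scene stay as the last step left them, time stands still between calls to the robot, and variables do not carry over. Pictures are saved under pics/ and viewed, and the job is handed in when it is done.

Besides the shell and the picture viewer there is one more tool, called after ">>>" as name(argument=value, ...) on one line, values as JSON. send_rows: Moves the arm, as the interface text tells. Its arguments: {"type":"object","properties":{"motion":{"type":"string"},"newtons":{"type":"number"}},"required":["motion"]}

```bash
ls; mkdir -p pics; python3 - <<'E'
from station import *
import cv2,numpy as np
print(get_obs())
for n in ["scene","side"]:
    im=read_camera(n); cv2.imwrite(f"pics/{n}0.png",im[:,:,::-1]); 
    print(n,calibration(n))
    for th in ["mill","nut_a"]:
        for r in regions_of(th,n): print(th,r["conf"],r["point"],r["region"].sum())
print(calibration("wrist"),hold_point_z)
E
```

```text
pics
{'t': 0.0, 'q': array([-1.26208579,  0.47783123,  0.02235796,  1.55643911, -0.01153559,
        1.10933614, -0.08309569]), 'joint_vel': array([-0.00021763,  0.00110912, -0.00149087, -0.00064019, -0.00062388,
       -0.00098578, -0.00165186]), 'joint_torque': array([-4.72390366e-05, -5.96447754e+01,  1.60719652e+00, -2.81209069e+01,
        1.22158119e-02,  9.30874347e-03,  1.46178877e-05]), 'eef_pos': array([0.2730261 , 0.61660793, 0.20411047]), 'tool_rot': array([-1.36930940e-04,  2.06902798e-01,  9.78361050e-01, -9.32879058e-04]), 'contact_force': array([-0.27023281, -0.17935119, -0.43130659]), 'torque': array([0.0073254 , 0.02100422, 0.05785982]), 'gripper_width': 0.9973554663907023}
scene {'mtx': array([[393.91733151,   0.        , 315.25229677],
       [  0.        , 393.91733151, 203.40149116],
       [  0.        ,   0.        ,   1.        ]]), 'k1': -0.03395801979813517, 'R': array([[ 0.50099066,  0.86524995, -0.01873193],
       [ 0.53576973, -0.32707011, -0.77844456],
       [-0.67967577,  0.37995746, -0.6274338 ]]), 't': array([-0.30704527, -0.25570231,  1.08210711])
[... 549 characters left out ...]
ill 0.59 [326.4, 229.7] 18727
nut_a 0.98 [289.1, 169.3] 525
nut_a 0.81 [359.7, 174.3] 353
nut_a 0.61 [353.0, 236.3] 530
nut_a 0.56 [275.3, 223.4] 364
{'mtx': array([[340.24666299,   0.        , 316.5497761 ],
       [  0.        , 340.24666299, 191.85728942],
       [  0.        ,   0.        ,   1.        ]]), 'k1': 0.02296402378038327, 'hand_eye': array([[-9.66177662e-04, -9.56340901e-01, -2.92251857e-01,
         7.40527183e-02],
       [ 9.99999358e-01, -7.51129342e-04, -8.48040226e-04,
         3.08848558e-04],
       [ 5.91496609e-04, -2.92252488e-01,  9.56341013e-01,
        -1.68359046e-01],
       [ 0.00000000e+00,  0.00000000e+00,  0.00000000e+00,
         1.00000000e+00]])} 0.0187
```

View pics/scene0.png

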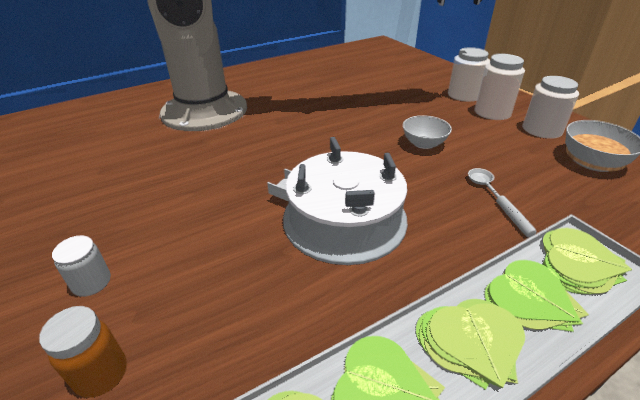

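View pics/side0.png

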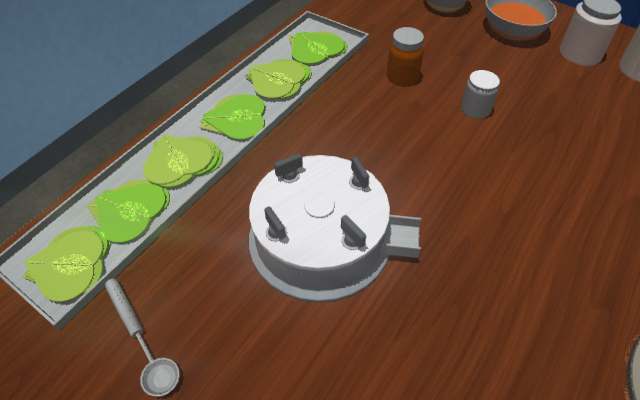

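```bash
cat > h.py <<'E'
from station import *
import cv2,numpy as np
from scipy.optimize import minimize
def proj(X,cal,obs=None):
    X=np.atleast_2d(X)
    if "R" in cal: C=X@cal["R"].T+cal["t"]
    else:
        from scipy.spatial.transform import Rotation as Ro
        w,x,y,z=obs["tool_rot"]; R=Ro.from_quat([x,y,z,w]).as_matrix()
        T=(X-obs["eef_pos"])@R; H=cal["hand_eye"]; C=(T-H[:3,3])@H[:3,:3]
    s=C[:,:2]/C[:,2:]; s=s*(1+cal["k1"]*(s**2).sum(1,keepdims=True))
    return s*cal["mtx"][0,0]+cal["mtx"][:2,2]
def ground(p,cal,z):
    s=(np.array(p)-cal["mtx"][:2,2])/cal["mtx"][0,0]; u=s.copy()
    for _ in range(10): u=s/(1+cal["k1"]*(u@u))
    d=cal["R"].T@np.r_[u,1]; o=-cal["R"].T@cal["t"]
    return o+d*(z-o[2])/d[2]
def sil(c,ang,cal,obs=None,S=4,win=None):
    """mask of nut: c xy centre, ang world direction of wing"""
    u=np.array([np.cos(ang),np.sin(ang)]);v=np.array([-u[1],u[0]])
    box=[np.r_[c+a*u*.022+b*v*.005,z] for a in(-1,1) for b in(-1,1) for z in(.093,.119)]
    hub=[np.r_[c+.012*np.array([np.cos(t),np.sin(t)]),z] for t in np.linspace(0,6.28,16) for z in(.083,.093)]
    m=np.zeros((win[3]*S,win[2]*S),np.uint8)
    for P in(box,hub):
        p=(proj(np.array(P),cal,obs)-np.array(win[:2]))*S
        cv2.fillConvexPoly(m,cv2.convexHull(p.round().astype(np.int32)),1)
    return cv2.resize(m.astype(np.float32),(win[2],win[3]),interpolation=cv2.INTER_AREA)
E
cat > m.py <<'E'
from h import *
D=[]
for n in ["scene","side"]:
    read_camera(n); cal=calibration(n)
    for r in regions_of("nut_a",n)[:4]:
        g=ground(r["point"],cal,.103); D.append((n,cal,r["region"],g[:2])); print(n,r["point"],g[:2].round(4))
A=np.array([d[3] for d in D])
c0=(A[:4].mean(0)+A[4:].mean(0))/2
print("centres",A[:4].mean(0),A[4:].mean(0))
# nuts phase
ph=np.angle(np.exp(4j*np.arctan2(*(A-c0).T[::-1])).mean())/4
print("yaw mod 90",ph)
best=[]
cache=[]
for n,cal,reg,g in D:
    ys,xs=np.where(reg); w=(xs.min()-8,ys.min()-8,np.ptp(xs)+17,np.ptp(ys)+17)
    m=reg[w[1]:w[1]+w[3],w[0]:w[0]+w[2]].astype(np.float32)
    k=int(np.round((np.arctan2(*(g-c0)[::-1])-ph)/(np.pi/2)))%4
    cache.append((n,cal,w,m,k))
off={"scene":0,"side":1}
def cost1(i,x,y,a):
    n,cal,w,m,k=cache[i]; s=sil(np.array([x,y]),a,cal,None,4,w)
    return np.abs(s-m).sum()/m.sum()
for k in range(4):
  for n in("scene","side","both"):
    I=[i for i in range(8) if cache[i][4]==k and n in(cache[i][0],"both")]
    if not I: continue
    th=ph+k*np.pi/2
    p0=c0+.075*np.array([np.cos(th),np.sin(th)])
    b=None
    for a in np.arange(0,np.pi,np.pi/9):
        r=minimize(lambda p:sum(cost1(i,p[0]/100,p[1]/100,p[2]) for i in I),[p0[0]*100,p0[1]*100,a],method="Nelder-Mead",options=dict(initial_simplex=[[p0[0]*100+dx,p0[1]*100+dy,a+da] for dx,dy,da in((0,0,0),(.5,0,0),(0,.5,0),(0,0,.3))],maxiter=80))
        if b is None or r.fun<b.fun:b=r
    # joint value: clockwise from square
    val=(th+np.pi/2-b.x[2]+.8)%np.pi-.8
    print("k",k,n,"xy",(b.x[:2]/100).round(4),"radial deg",np.degrees(th).round(1),"val",round(val,3),"cost",round(b.fun,3))
E
python3 m.py
```

```text
scene [299.1, 179.0] [0.5557 0.0049]
scene [358.7, 201.3] [0.654  0.0541]
scene [390.5, 170.3] [0.6135 0.147 ]
scene [335.4, 152.3] [0.517  0.0994]
side [351.2, 232.8] [0.5091 0.1042]
side [273.1, 226.3] [0.6017 0.155 ]
side [287.1, 167.4] [0.6505 0.0594]
side [359.6, 172.5] [0.5565 0.0071]
centres [0.58507887 0.07632941] [0.57942447 0.08139416]
yaw mod 90 -0.3270055858080384
k 0 scene xy [0.6517 0.0572] radial deg -18.7 val 0.222 cost 0.126
k 0 side xy [0.6506 0.0554] radial deg -18.7 val 0.01 cost 0.157
k 0 both xy [0.6516 0.0568] radial deg -18.7 val 0.105 cost 0.328
k 1 scene xy [0.6008 0.1549] radial deg 71.3 val 0.245 cost 0.296
k 1 side xy [0.6028 0.149 ] radial deg 71.3 val 0.138 cost 0.186
k 1 both xy [0.6033 0.1503] radial deg 71.3 val 0.187 cost 0.678
k 2 scene xy [0.5099 0.1033] radial deg 161.3 val 1.592 cost 0.118
k 2 side xy [0.5077 0.1018] radial deg 161.3 val 1.65 cost 0.167
k 2 both xy [0.5087 0.1028] radial deg 161.3 val 1.619 cost 0.384
k 3 scene xy [0.5573 0.0091] radial deg 251.3 val 0.32 cost 0.122
k 3 side xy [0.5556 0.0079] radial deg 251.3 val 0.322 cost 0.148
k 3 both xy [0.5555 0.0089] radial deg 251.3 val 0.327 cost 0.33
```

>>> send_rows(motion="2.2 -3.3 0.2 0 0 -5 0;2.2 -3.3 0.2 0 0 -5 0;2.2 -3.3 0.2 0 0 -5 0;2.2 -3.3 0.2 0 0 -5 0;2.2 -3.3 0.2 0 0 -5 0;2.2 -3.3 0.2 0 0 -5 0;2.2 -3.3 0 0 0 -5 0;2.2 -3.3 0 0 0 -5 0;2.2 -3.3 0 0 0 -5 0;2.2 -3.3 0 0 0 -5 0;2.2 -3.3 0 0 0 -5 0;2.2 -3.3 0 0 0 -5 0;2.2 -3.3 0 0 0 -5 0;2.2 -3.3 0 0 0 -5 0;2.2 -3.3 0 0 0 -5 0;0 0 0 0 0 0 0", newtons=60)

```text
t: 1.83
eef_pos: [0.6074, 0.0992, 0.2217]
tool_rot: [0.002, 0.777, 0.629, 0.008]
contact_force: [-0.3, -1.6, 0.7]
gripper_width: 0.999
```

```bash
cat > w.py <<'E'
from h import *
import sys
o=get_obs(); im=read_camera("wrist"); cal=calibration("wrist"); tag=sys.argv[1]
C=np.array([.580,.0797]); yaw=np.radians(161.9)
rs=regions_of("nut_a","wrist")
nm="abcd"
w,x,y,z=o["tool_rot"]
from scipy.spatial.transform import Rotation as Ro
R=Ro.from_quat([x,y,z,w]).as_matrix()
print("eef",o["eef_pos"].round(4),"jaw deg",np.degrees(np.arctan2(R[1,1],R[0,1])).round(1),"tilt",R[:2,2].round(3))
fits=[]
for r in rs:
    reg=r["region"]
    d=[np.hypot(*(proj(np.r_[C+.075*np.array([np.cos(yaw+k*np.pi/2),np.sin(yaw+k*np.pi/2)]),.105],cal,o)[0]-r["point"])) for k in range(4)]
    k=int(np.argmin(d)); th=yaw+k*np.pi/2; p0=C+.075*np.array([np.cos(th),np.sin(th)])
    ys,xs=np.where(reg)
    if min(d)>60: print("skip",r["point"],r["conf"]);continue
    W=(xs.min()-10,ys.min()-10,np.ptp(xs)+21,np.ptp(ys)+21)
    x0,y0=max(W[0],0),max(W[1],0)
    W=(x0,y0,min(W[0]+W[2],640)-x0,min(W[1]+W[3],400)-y0)
    m=reg[W[1]:W[1]+W[3],W[0]:W[0]+W[2]].astype(np.float32)
    f=lambda p:np.abs(sil(p[:2]/100,p[2],cal,o,3,W)-m).sum()/m.sum()
    b=None
    for a in th+np.pi/2-np.array([0.1,.5,1,1.5,2.5]):
        q=minimize(f,[*p0*100,a],method="Nelder-Mead",options=dict(initial_simplex=[[p0[0]*100+dx,p0[1]*100+dy,a+da] for dx,dy,da in((0,0,0),(.5,0,0),(0,.5,0),(0,0,.3))],maxiter=90))
        if b is None or q.fun<b.fun:b=q
    val=(th+np.pi/2-b.x[2]+.8)%np.pi-.8
    print(nm[k],r["conf"],r["point"],"xy",(b.x[:2]/100).round(4),"val",round(val,3),"wing deg",round(np.degrees(b.x[2])%180,1),"jaw",round((np.degrees(b.x[2])+90)%180,1),"cost",round(b.fun,3))
    cs,_=cv2.findContours((reg*255).astype(np.uint8),0,2); im=im.copy(); cv2.drawContours(im,cs,-1,(255,0,0),1)
cv2.imwrite(f"pics/w{tag}.png",im[:,:,::-1])
E
python3 w.py 1
```

```text
eef [0.6074 0.0992 0.2217] jaw deg -12.0 tilt [0.015 0.007]
a 0.96 [206.0, 197.6] xy [0.5098 0.1028] val 1.485 wing deg 166.8 jaw 76.8 cost 0.166
b 0.81 [283.6, 279.5] xy [0.5586 0.0083] val 0.3 wing deg 144.7 jaw 54.7 cost 0.179
d 0.64 [296.4, 120.0] xy [0.6047 0.151 ] val 0.074 wing deg 157.7 jaw 67.7 cost 0.121
c 0.63 [370.9, 211.9] xy [0.6521 0.0558] val 0.084 wing deg 67.1 jaw 157.1 cost 0.153
```

View pics/w1.png

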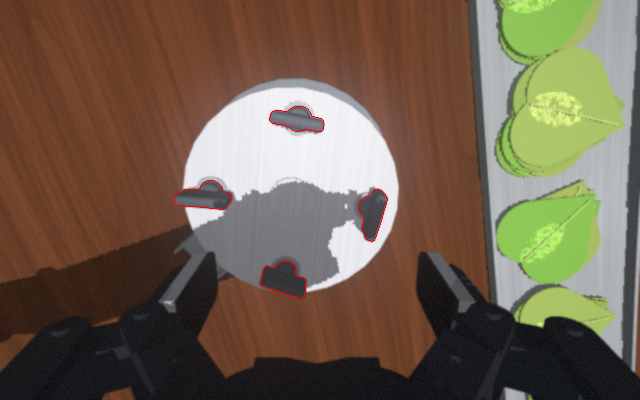

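>>> send_rows(motion="1.5 -1.43 -1 -0.2 0.43 -4 0.3;1.5 -1.43 -2 -0.2 0.43 -4 0.4;1.46 -1.44 -2 0 0 -3 0.4;0 0 -2 0 0 0 0.4;0 0 0 0 0 0 0.4;0 0 0 0 0 0 0.4")

```text
t: 2.43
eef_pos: [0.6483, 0.0758, 0.1492]
tool_rot: [-0.006, 0.828, 0.561, 0.002]
contact_force: [-0.4, -0.3, 0.7]
gripper_width: 0.6
```

```bash
python3 w.py 2
```

```text
eef [0.6483 0.0758 0.1492] jaw deg -21.7 tilt [-0.002  0.012]
a 0.94 [116.5, 241.1] xy [0.5102 0.1027] val 1.486 wing deg 166.7 jaw 76.7 cost 0.16
b 0.91 [252.6, 336.4] xy [ 0.5599 -0.0138] val 1.875 wing deg 54.5 jaw 144.5 cost 0.766
c 0.77 [331.2, 224.9] xy [0.6524 0.0571] val 0.115 wing deg 65.3 jaw 155.3 cost 0.163
d 0.59 [205.1, 125.2] xy [0.6053 0.1504] val 0.069 wing deg 157.9 jaw 67.9 cost 0.172
```

View pics/w2.png

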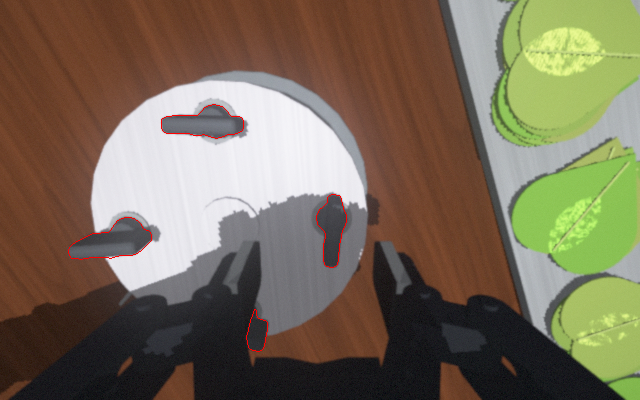

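>>> send_rows(motion="0.3 -1.2 0 -0.4 0 -1.5 0.4;0.1 -0.7 0 -0.3 0 -1 0.4;0 0 -1 0 0 0 0.4;0 0 0 0 0 0 0.4")

```text
t: 2.87
eef_pos: [0.6539, 0.0586, 0.1438]
tool_rot: [0.0, 0.839, 0.543, 0.003]
contact_force: [-0.6, 0.0, -0.5]
gripper_width: 0.607
```

```bash
python3 w.py 3
```

```text
eef [0.6539 0.0586 0.1438] jaw deg -24.2 tilt [0.005 0.002]
a 0.96 [92.1, 234.3] xy [0.5111 0.1029] val 1.484 wing deg 166.9 jaw 76.9 cost 0.197
d 0.93 [177.9, 107.5] xy [0.6056 0.1506] val 0.065 wing deg 158.2 jaw 68.2 cost 0.17
c 0.91 [318.8, 208.1] xy [0.6525 0.0565] val 0.133 wing deg 64.3 jaw 154.3 cost 0.213
b 0.64 [250.6, 327.1] xy [0.5382 0.0121] val -0.478 wing deg 9.3 jaw 99.3 cost 1.0
```

View pics/w3.png

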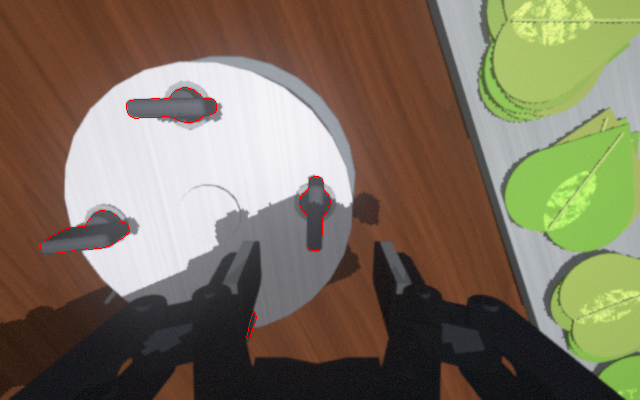

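>>> send_rows(motion="-0.1 -0.2 -1.5 0 0 0 0.4;0 0 -1.5 0 0 0 0.4;0 0 -1.2 0 0 0 0.4;0 0 -0.3 0 0 0 0.4;0 0 0 0 0 0 0.4")

```text
t: 3.38
eef_pos: [0.6552, 0.0573, 0.1002]
tool_rot: [0.001, 0.839, 0.544, 0.005]
contact_force: [-0.1, -0.4, 0.6]
gripper_width: 0.598
```

>>> send_rows(motion="-0.25 -0.1 -0.3 0 0 0 0.4;0 0 0 0 0 0 0.6;0 0 0 0 0 0 0.8;0 0 0 0 0 0 1;0 0 0 0 0 0 1;0 0 0 0 0 0 1;0 0 0 0 0 0 1")

```text
t: 3.97
eef_pos: [0.654, 0.0565, 0.0995]
tool_rot: [0.002, 0.839, 0.544, 0.007]
contact_force: [-0.4, -0.3, -0.0]
gripper_width: 0.005
```

```bash
cat > v.py <<'E'
from h import *
import sys
t=sys.argv[1]
a=[]
for n in ("scene","side"):
    im=read_camera(n); a.append(cv2.resize(im[110:290,190:470] if n=="scene" else im[110:310,190:470],(400,290),interpolation=cv2.INTER_CUBIC))
w=read_camera("wrist"); w=cv2.resize(w,(480,300))
o=np.zeros((590,800,3),np.uint8); o[:290,:400]=a[0]; o[:290,400:]=a[1]; o[290:,:480]=w
cv2.imwrite(f"pics/v{t}.png",o[:,:,::-1]); print(get_obs()["gripper_width"],get_obs()["contact_force"])
E
python3 v.py 1
```

```text
0.0004179058921646157 [-0.0992702  -1.09915906  0.23527858]
```

View pics/v1.png

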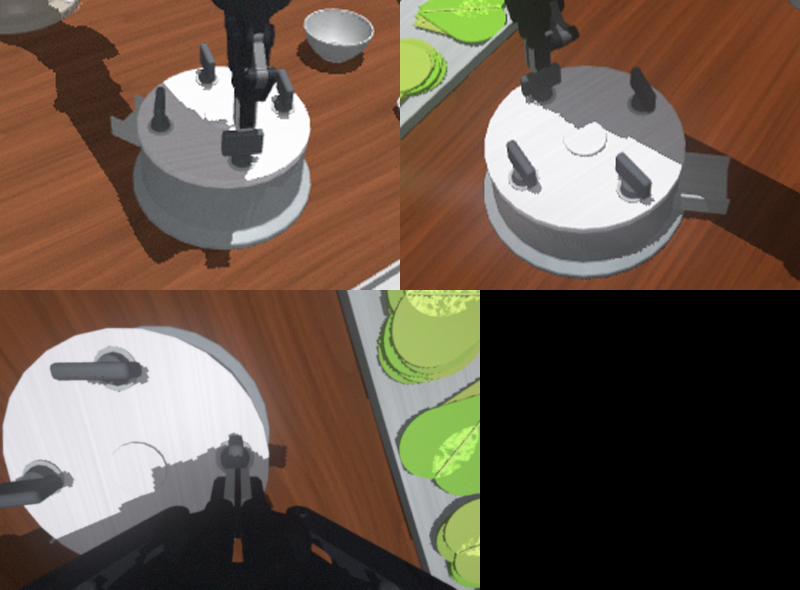

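```bash
python3 - <<'E'
from h import *
w=read_camera("wrist"); cv2.imwrite("pics/z1.png",cv2.resize(w[160:400,200:440],(600,600),interpolation=cv2.INTER_CUBIC)[:,:,::-1])
w=read_camera("scene"); cv2.imwrite("pics/z2.png",cv2.resize(w[140:240,300:420],(720,600),interpolation=cv2.INTER_CUBIC)[:,:,::-1])
E
```

```text
(no output)
```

View pics/z1.png

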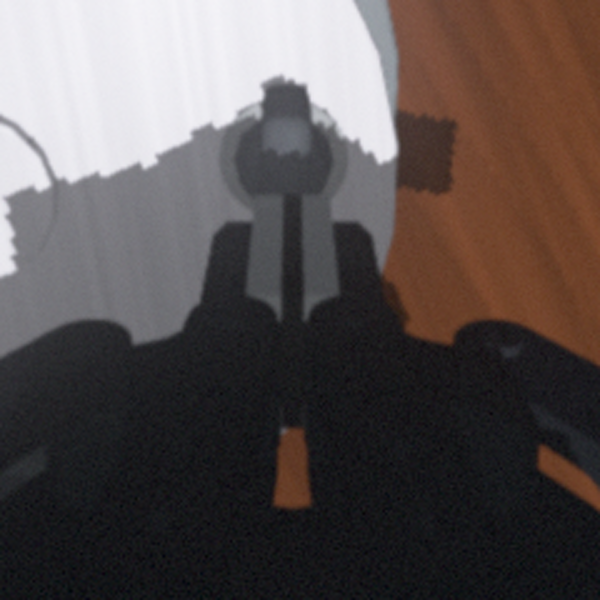

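View pics/z2.png

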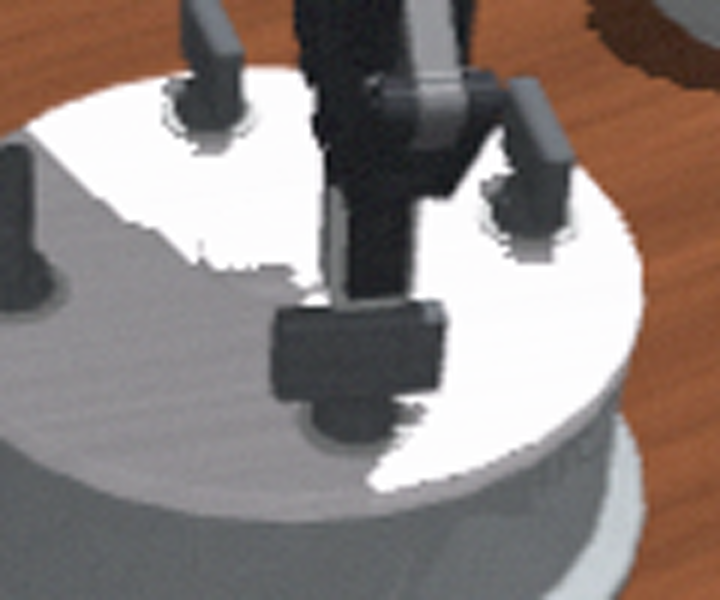

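```bash
python3 - <<'E'
from h import *
o=get_obs(); c=calibration("wrist"); print(o["eef_pos"],o["gripper_width"])
e=o["eef_pos"]
for dz in (0,.02,.04): print(dz,proj(e+[0,0,dz],c,o)[0], proj(e+[0,0,dz],calibration("scene"))[0], proj(e+[0,0,dz],calibration("side"))[0])
for n in("wrist","scene","side"):
    im=read_camera(n).copy(); cal=calibration(n)
    for r in [0]:
        p=np.array([.6522,.0564]); u=np.array([np.cos(np.radians(65)),np.sin(np.radians(65))]); v=np.array([-u[1],u[0]])
        for z,col in((.093,(0,255,0)),(.119,(255,0,0))):
            P=np.array([np.r_[p+a*.022*u+b*.005*v,z] for a,b in((1,1),(1,-1),(-1,-1),(-1,1))])
            q=proj(P,cal,o)
            cv2.polylines(im,[np.round(q*8).astype(np.int32)],True,col,1,shift=3)
    q=proj(e,cal,o)[0]; cv2.circle(im,tuple(int(x) for x in q),2,(255,255,0),-1)
    x,y=int(q[0]),int(q[1]); k=im[max(y-60,0):y+60,x-60:x+60]
    cv2.imwrite(f"pics/y_{n}.png",cv2.resize(k,(560,560))[:,:,::-1])
E
```

```text
[0.65378366 0.0565047  0.09917991] -0.002114593712979946
0 [315.76838531 233.30441801] [359.79018908 202.66814828] [286.6383258  166.99524959]
0.02 [316.08007807 249.97940941] [360.49220411 192.16383372] [285.81097338 157.86655404]
0.04 [316.47475428 271.10695051] [361.22258221 181.20061626] [284.94933068 148.34006518]
```

View pics/y_scene.png

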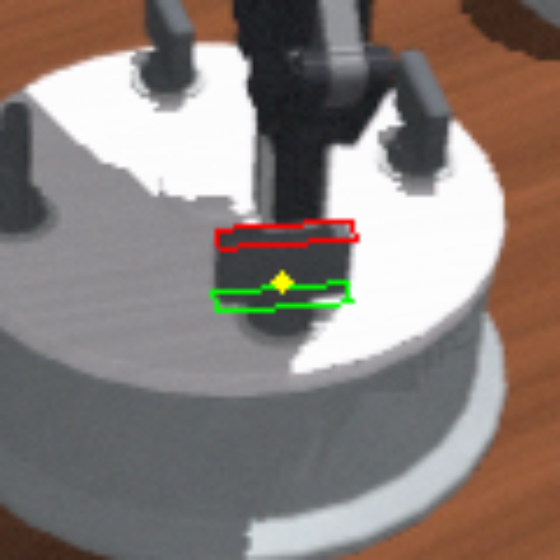

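View pics/y_side.png

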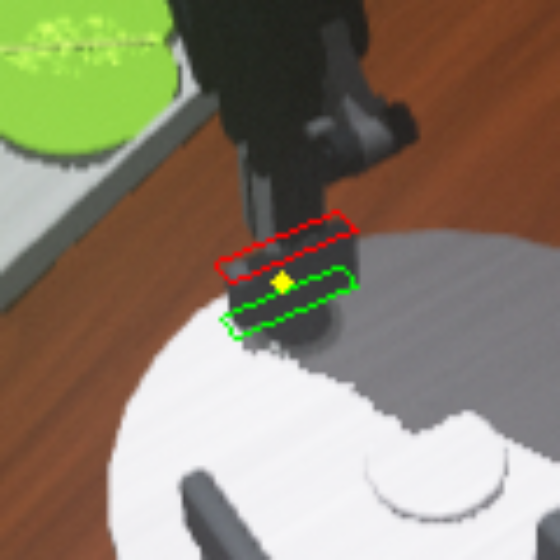

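View pics/y_wrist.png

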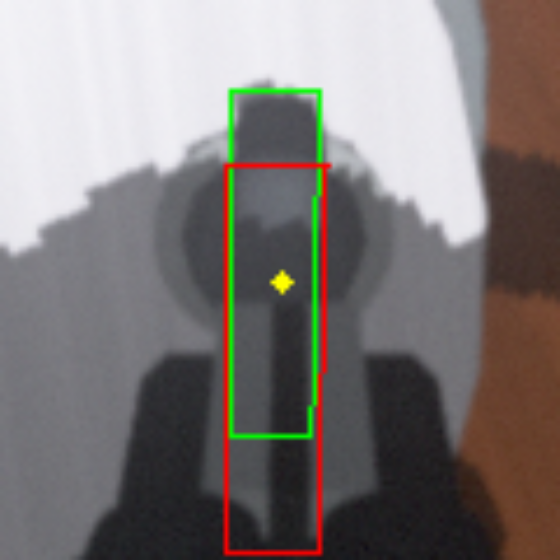

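>>> send_rows(motion="0 0 2 0 0 0 1;0 0 2 0 0 0 1;0 0 2 0 0 0 1;0 0 0 0 0 0 1;0 0 0 0 0 0 1")

```text
t: 4.78
eef_pos: [0.6521, 0.0563, 0.1597]
tool_rot: [0.001, 0.839, 0.544, 0.005]
contact_force: [-0.3, -0.6, -1.1]
gripper_width: -0.001
```

```bash
cat > y.py <<'E'
from h import *
import sys
from scipy.spatial.transform import Rotation as Ro
o=get_obs(); print(o["eef_pos"],o["gripper_width"])
w,x,y,z=o["tool_rot"]; R=Ro.from_quat([x,y,z,w]).as_matrix(); e=o["eef_pos"]
out=[]
for n in("wrist","scene","side"):
    im=read_camera(n).copy(); cal=calibration(n)
    for s in(-.011,.011):
        q=proj(e+R@[s,0,0],cal,o)[0]; cv2.circle(im,tuple(int(round(x)) for x in q),1,(255,255,0),-1)
    q=proj(e,cal,o)[0];x,y=int(q[0]),int(q[1]); k=im[max(y-60,0):y+60,x-45:x+45]
    out.append(cv2.resize(k,(266,int(266*k.shape[0]/90)),interpolation=cv2.INTER_CUBIC)[:354])
h=min(a.shape[0] for a in out)
cv2.imwrite(f"pics/y{sys.argv[1]}.png",np.hstack([a[:h] for a in out])[:,:,::-1])
E
python3 y.py 2
```

```text
[0.65209936 0.05632458 0.15973012] -0.0006288696440854401
```

View pics/y2.png

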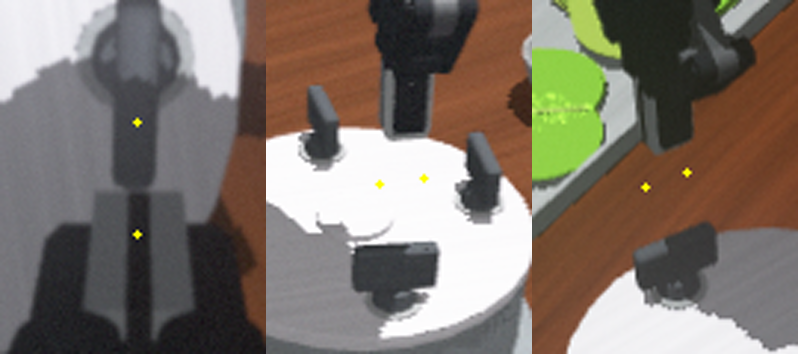

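```bash
python3 - <<'E'
from h import *
from scipy.spatial.transform import Rotation as Ro
o=get_obs(); w,x,y,z=o["tool_rot"]; R=Ro.from_quat([x,y,z,w]).as_matrix(); e=o["eef_pos"]
for n in("wrist","scene","side"):
    cal=calibration(n);q=proj(e,cal,o)[0];x0,y0=int(q[0])-45,int(q[1])-60
    for b in (0,.01,.02,.025,.03,.035):
        P=[proj(e+R@[s,0,-b],cal,o)[0] for s in(-.011,.011)]
        print(n,b,[((p-[x0,y0])*2.956).round() for p in P])
E
```

```text
wrist 0 [array([135., 233.]), array([135., 122.])]
wrist 0.01 [array([135., 259.]), array([135., 143.])]
wrist 0.02 [array([135., 289.]), array([135., 166.])]
wrist 0.025 [array([135., 305.]), array([135., 179.])]
wrist 0.03 [array([135., 322.]), array([135., 193.])]
wrist 0.035 [array([135., 340.]), array([135., 207.])]
scene 0 [array([113., 180.]), array([158., 177.])]
scene 0.01 [array([114., 163.]), array([159., 159.])]
scene 0.02 [array([115., 145.]), array([161., 141.])]
scene 0.025 [array([115., 136.]), array([161., 132.])]
scene 0.03 [array([115., 126.]), array([162., 123.])]
scene 0.035 [array([116., 117.]), array([162., 114.])]
side 0 [array([155., 169.]), array([114., 186.])]
side 0.01 [array([154., 154.]), array([112., 171.])]
side 0.02 [array([153., 138.]), array([111., 155.])]
side 0.025 [array([152., 130.]), array([110., 148.])]
side 0.03 [array([152., 122.]), array([110., 140.])]
side 0.035 [array([151., 114.]), array([109., 132.])]
```

>>> send_rows(motion="0 0 0 0 0 0 0.4;0 0 0 0 0 0 0.4;0 0 0 0 0 0 0.4;0 0 -2 0 0 0 0.4;0 0 -2 0 0 0 0.4;0 0 -2 0 0 0 0.4;0 0 -1 0 0 0 0.4;0 0 -0.6 0 0 0 0.4;0 0 0 0 0 0 0.4")

```text
t: 5.68
eef_pos: [0.6499, 0.0561, 0.0764]
tool_rot: [-0.0, 0.839, 0.544, 0.002]
contact_force: [-1.0, -0.1, 0.3]
gripper_width: 0.602
```

```bash
python3 y.py 3
```

```text
[0.64993527 0.05611865 0.07636195] 0.6024193510595419
```

View pics/y3.png

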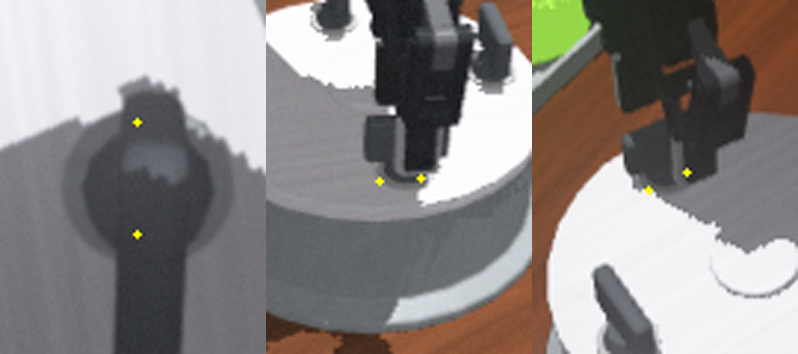

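>>> send_rows(motion="0.25 0.05 0 0 0 0 0.6;0 0 0 0 0 0 0.8;0 0 0 0 0 0 1;0 0 0 0 0 0 1;0 0 0 0 0 0 1;0 0 0 0 0 0 1")

```text
t: 6.33
eef_pos: [0.6527, 0.0583, 0.0818]
tool_rot: [-0.001, 0.839, 0.544, 0.004]
contact_force: [2.2, -1.0, -4.4]
gripper_width: 0.095
```

```bash
python3 y.py 4
```

```text
[0.65270864 0.05826921 0.08175153] 0.09494046483936061
```

View pics/y4.png

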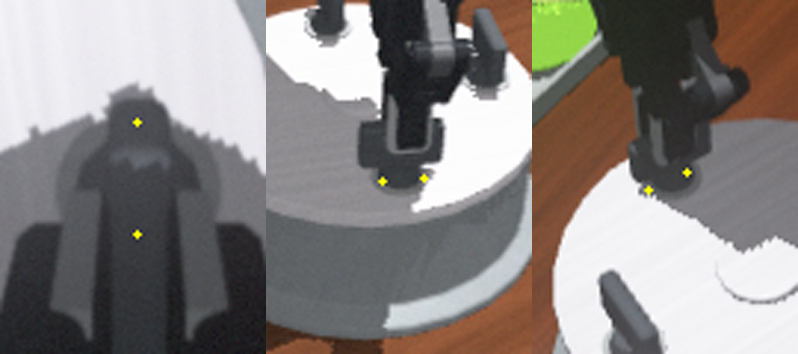

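>>> send_rows(motion="0 0 0 0 0 -4 1;0 0 0 0 0 -6 1;0 0 0 0 0 -6 1;0 0 0 0 0 -6 1")

```text
t: 6.82
eef_pos: [0.6533, 0.0578, 0.0817]
tool_rot: [-0.001, 0.93, 0.368, 0.004]
contact_force: [0.3, 0.7, -4.0]
gripper_width: 0.093
```

```bash
python3 w.py 4
```

```text
eef [0.6533 0.0578 0.0817] jaw deg -46.8 tilt [0.007 0.004]
d 0.96 [89.2, 197.7] xy [0.6063 0.1501] val 0.084 wing deg 157.1 jaw 67.1 cost 0.233
a 0.75 [79.3, 353.4] xy [0.432  0.1213] val -0.6 wing deg 106.3 jaw 16.3 cost 1.0
c 0.61 [319.0, 248.4] xy [0.6527 0.0566] val 0.484 wing deg 44.2 jaw 134.2 cost 0.471
```

>>> send_rows(motion="0 0 0 0 0 -6.5 1;0 0 0 0 0 -6.5 1;0 0 0 0 0 -6.5 1;0 0 0 0 0 -6.5 1;0 0 0 0 0 -6.5 1;0 0 0 0 0 -6.5 1;0 0 0 0 0 -6.5 1;0 0 0 0 0 -6.5 1;0 0 0 0 0 0 1")

```text
t: 7.67
eef_pos: [0.6538, 0.0562, 0.0817]
tool_rot: [0.003, 0.997, -0.077, 0.003]
contact_force: [0.2, 1.4, -0.5]
gripper_width: 0.091
```

```bash
python3 w.py 5;python3 y.py 5
```

```text
eef [0.6538 0.0562 0.0817] jaw deg -98.9 tilt [ 0.006 -0.006]
c 0.89 [318.3, 251.7] xy [0.6527 0.0563] val 1.405 wing deg 171.4 jaw 81.4 cost 0.441
b 0.51 [445.3, 359.7] xy [0.55   0.0151] val -0.3 wing deg 179.1 jaw 89.1 cost 1.0
[0.65376242 0.05626331 0.08176109] 0.09295022375401389
```

View pics/w5.png

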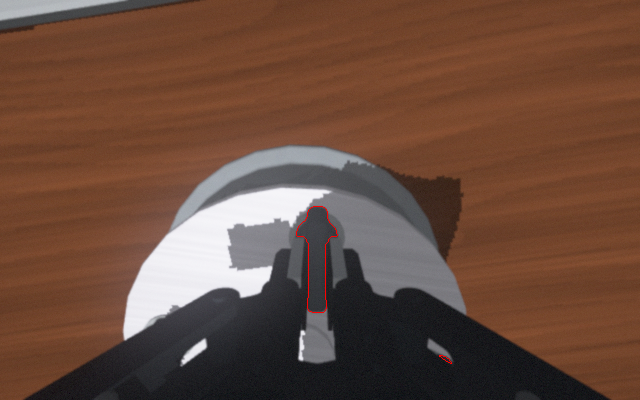

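View pics/y5.png

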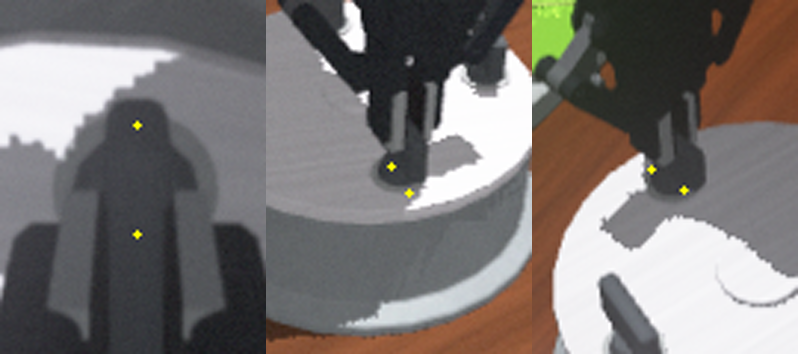

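>>> send_rows(motion="0 0 0 0 0 -4 1;0 0 0 0 0 -3 1;0 0 0 0 0 0 1;0 0 0 0 0 0 1;0 0 0 0 0 0 0.6;0 0 0 0 0 0 0.4;0 0 0 0 0 0 0.4;0 0 0 0 0 0 0.4;0 0 2 0 0 0 0.4;0 0 3 0 0 0 0.4;0 0 3 0 0 0 0.4;0 0 2 0 0 0 0.4;0 0 0 0 0 0 0.4")

```text
t: 9.0
eef_pos: [0.6531, 0.057, 0.1859]
tool_rot: [0.001, 0.992, -0.129, 0.003]
contact_force: [-0.2, -0.3, -1.1]
gripper_width: 0.596
```

```bash
python3 w.py 6; python3 m.py
```

```text
eef [0.6531 0.057  0.1859] jaw deg -104.8 tilt [ 0.005 -0.002]
c 0.76 [317.4, 189.7] xy [0.6532 0.0562] val 1.541 wing deg 163.6 jaw 73.6 cost 0.17
a 0.66 [307.3, 340.8] xy [0.5078 0.1035] val 1.533 wing deg 164.0 jaw 74.0 cost 0.426
scene [391.3, 166.4] [0.605  0.1555]
scene [335.2, 151.7] [0.5151 0.1001]
scene [356.7, 204.6] [0.659 0.047]
scene [303.5, 180.5] [0.5632 0.009 ]
side [352.1, 236.6] [0.5048 0.1086]
side [275.9, 224.0] [0.6009 0.1498]
side [357.5, 173.6] [0.5579 0.0107]
centres [0.58555848 0.07791235] [0.5545274  0.08969869]
yaw mod 90 -0.3167858801479296Traceback (most recent call last):
  File "m.py", line 26, in <module>
    I=[i for i in range(8) if cache[i][4]==k and n in(cache[i][0],"both")]
                              ~~~~~^^^
IndexError: list index out of range
```

View pics/w6.png

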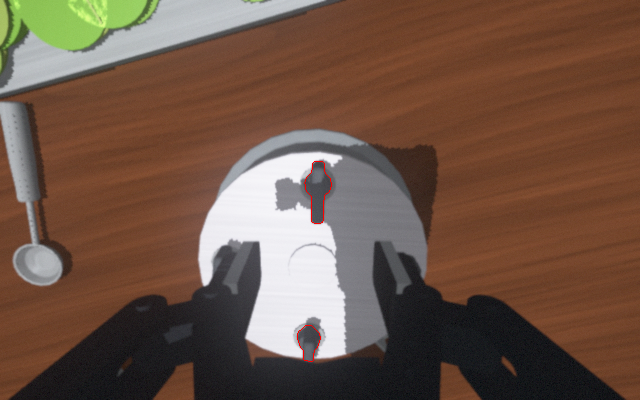

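>>> send_rows(motion="-0.3 0.5 0.5 0 0 7 0.4;-0.3 0.5 0.5 0 0 7 0.4;-0.3 0.5 0.5 0 0 7 0.4;-0.3 0.5 0.5 0 0 7 0.4;-0.3 0.5 0 0 0 7 0.4;-0.3 0.5 0 0 0 7 0.4;-0.3 0.5 0 0 0 7 0.4;-0.3 0.5 0 0 0 7 0.4;-0.3 0.5 0 0 0 7 0.4;-0.3 0.5 0 0 0 7 0.4;-0.3 0.5 0 0 0 7 0.4;-0.3 0.5 0 0 0 7 0.4;-0.3 0.5 0 0 0 7 0.4;-0.3 0.5 0 0 0 7 0.4;-0.3 0.5 0 0 0 7 0.4;-0.3 0.5 0 0 0 7 0.4;0 0.5 0 0 0 7 0.4;0 0.4 0 0 0 7 0.4;0 0 0 0 0 7 0.4;0 0 0 0 0 7 0.4")

```text
t: 10.97
eef_pos: [0.5852, 0.1491, 0.1761]
tool_rot: [0.009, 0.435, 0.9, -0.011]
contact_force: [-0.4, -0.4, -0.4]
gripper_width: 0.601
```

```bash
python3 w.py 7; python3 -c "
from station import *
print(get_obs()['q'])"
```

```text
eef [0.5852 0.1491 0.1761] jaw deg 38.4 tilt [ 0.006 -0.027]
c 0.98 [313.8, 317.8] xy [0.6527 0.0561] val 1.623 wing deg 158.9 jaw 68.9 cost 0.148
d 0.82 [340.1, 203.5] xy [0.6044 0.1515] val 0.122 wing deg 154.9 jaw 64.9 cost 0.21
a 0.74 [202.3, 173.2] xy [0.5102 0.1039] val 1.53 wing deg 164.3 jaw 74.3 cost 0.122
b 0.71 [181.9, 287.7] xy [0.5502 0.0021] val 1.202 wing deg 93.0 jaw 3.0 cost 0.412
[-0.6285266   0.40179882  0.34069616  1.77988033 -0.12509852  0.98712457
  0.42144568]
```

>>> send_rows(motion="0.5 0.05 0 0.4 0.1 7 0.4;0.5 0.05 0 0.4 0.1 7 0.4;0.5 0.05 0 0.4 0.1 7 0.4;0.3 0 0 0.3 0 5 0.4;0 0 0 0 0 0 0.4;0 0 0 0 0 0 0.4")

```text
t: 11.57
eef_pos: [0.6016, 0.1494, 0.1717]
tool_rot: [-0.001, 0.228, 0.974, 0.0]
contact_force: [-0.8, -0.0, -0.7]
gripper_width: 0.604
```

```bash
python3 w.py 8
```

```text
eef [0.6016 0.1494 0.1717] jaw deg 63.7 tilt [-0.002  0.001]
b 0.67 [118.4, 221.7] xy [0.5584 0.0085] val 0.367 wing deg 140.9 jaw 50.9 cost 0.167
a 0.59 [192.6, 103.8] xy [0.5103 0.1032] val 1.571 wing deg 161.9 jaw 71.9 cost 0.122
d 0.57 [319.9, 193.9] xy [0.6034 0.1514] val 0.068 wing deg 158.0 jaw 68.0 cost 0.194
```

View pics/w8.png

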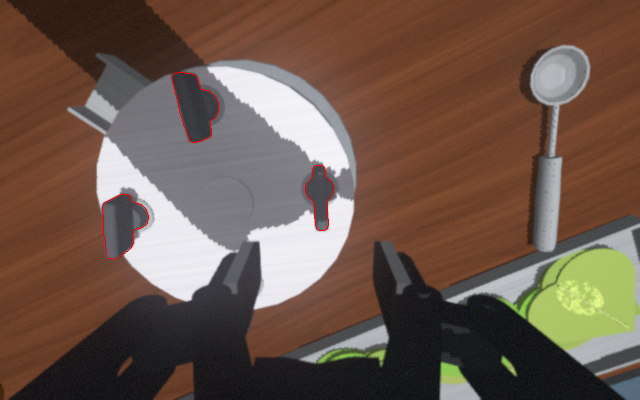

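>>> send_rows(motion="0.25 0.15 -1 0 0 2 0.4;0 0 -2 0 0 1 0.4;0 0 -2 0 0 0 0.4;0 0 -2 0 0 0 0.4;0 0 -1 0 0 0 0.4;0 0 0 0 0 0 0.4")

```text
t: 12.17
eef_pos: [0.6039, 0.1526, 0.0905]
tool_rot: [0.001, 0.208, 0.978, 0.001]
contact_force: [-0.2, 0.5, -0.9]
gripper_width: 0.601
```

```bash
python3 w.py 9; python3 y.py 9
```

```text
eef [0.6039 0.1526 0.0905] jaw deg 66.0 tilt [0.002 0.001]
c 0.87 [184.2, 381.6] xy [0.6334 0.0705] val 2.081 wing deg 132.7 jaw 42.7 cost 0.764
a 0.77 [125.4, 103.4] xy [0.5109 0.104 ] val 1.563 wing deg 162.4 jaw 72.4 cost 0.17
d 0.74 [313.8, 240.0] xy [0.6042 0.1511] val 0.073 wing deg 157.7 jaw 67.7 cost 0.181
b 0.64 [22.5, 268.1] xy [0.5583 0.0067] val 0.371 wing deg 140.6 jaw 50.6 cost 0.043
[0.60519266 0.15292503 0.09248825] 0.6033710479067524
```

View pics/y9.png

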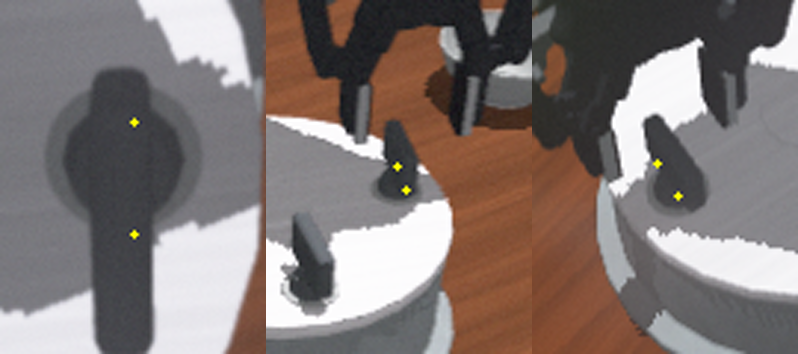

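>>> send_rows(motion="-0.1 -0.2 -0.7 0 0 1 0.4;0 0 -0.4 0 0 0 0.4;0 0 0 0 0 0 0.6;0 0 0 0 0 0 0.8;0 0 0 0 0 0 1;0 0 0 0 0 0 1;0 0 0 0 0 0 1;0 0 0 0 0 0 1")

```text
t: 13.08
eef_pos: [0.6069, 0.1501, 0.0852]
tool_rot: [0.005, 0.199, 0.98, 0.003]
contact_force: [0.2, -0.1, -1.1]
gripper_width: 0.094
```

```bash
python3 w.py 10; python3 y.py 10
```

```text
eef [0.6069 0.1501 0.0852] jaw deg 67.0 tilt [0.011 0.004]
b 0.94 [17.8, 260.7] xy [0.5579 0.006 ] val 0.292 wing deg 145.2 jaw 55.2 cost 0.061
d 0.83 [317.2, 234.3] xy [0.6049 0.1505] val 0.102 wing deg 156.1 jaw 66.1 cost 0.297
c 0.79 [193.1, 351.2] xy [0.6785 0.032 ] val 2.308 wing deg 119.6 jaw 29.6 cost 1.0
a 0.68 [120.4, 90.2] xy [0.5108 0.1041] val 1.552 wing deg 163.0 jaw 73.0 cost 0.144
[0.60683312 0.15006654 0.08516829] 0.09122426881488228
```

View pics/y10.png

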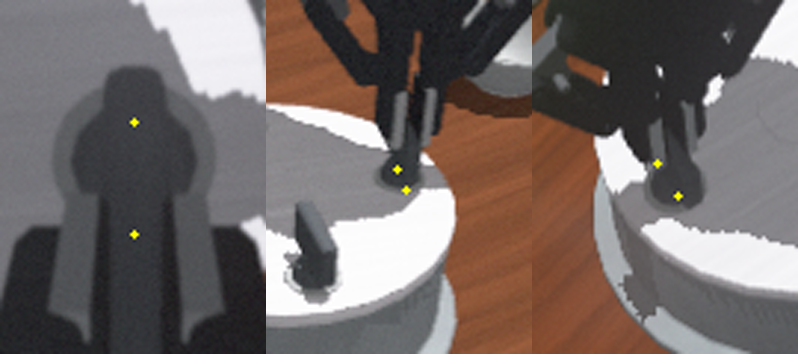

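>>> send_rows(motion="0 0 0 0 0 -6.5 1;0 0 0 0 0 -6.5 1;0 0 0 0 0 -6.5 1;0 0 0 0 0 -6.5 1;0 0 0 0 0 -6.5 1;0 0 0 0 0 -6.5 1;0 0 0 0 0 -6.5 1;0 0 0 0 0 -6.5 1;0 0 0 0 0 -6.5 1;0 0 0 0 0 -6.5 1;0 0 0 0 0 -6.5 1;0 0 0 0 0 -4 1;0 0 0 0 0 0 1;0 0 0 0 0 0 1")

```text
t: 14.5
eef_pos: [0.6031, 0.1478, 0.0851]
tool_rot: [0.004, 0.776, 0.631, -0.004]
contact_force: [-0.9, -0.3, 0.4]
gripper_width: 0.092
```

```bash
python3 w.py 11; python3 y.py 11
```

```text
eef [0.6031 0.1478 0.0851] jaw deg -11.8 tilt [-0.001 -0.01 ]
a 0.83 [196.0, 351.1] xy [0.4976 0.1141] val -0.033 wing deg 73.8 jaw 163.8 cost 1.0
c 0.72 [436.3, 349.9] xy [0.6268 0.0431] val 1.608 wing deg 159.8 jaw 69.8 cost 1.0
d 0.57 [316.3, 234.3] xy [0.6039 0.1503] val 1.479 wing deg 77.2 jaw 167.2 cost 0.374
[0.60312083 0.14780575 0.0851716 ] 0.08961129055764668
```

View pics/w11.png

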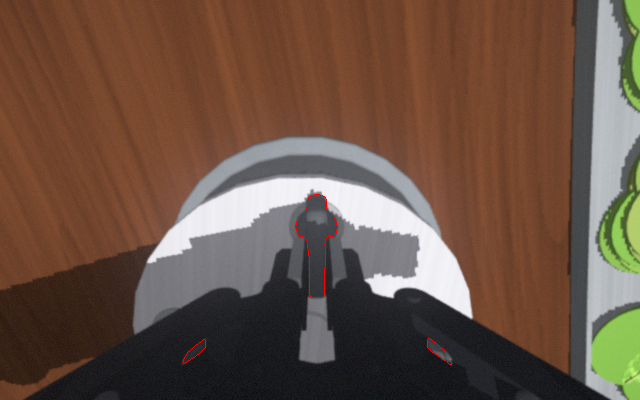

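>>> send_rows(motion="0 0 0 0 0 -3.5 1;0 0 0 0 0 0 1;0 0 0 0 0 0 1;0 0 0 0 0 0 0.6;0 0 0 0 0 0 0.4;0 0 0 0 0 0 0.4;0 0 0 0 0 0 0.4;0 0 2 0 0 0 0.4;0 0 3 0 0 0 0.4;0 0 3 0 0 0 0.4;0 0 2 0 0 0 0.4;0 0 0 0 0 0 0.4")

```text
t: 15.75
eef_pos: [0.6015, 0.1481, 0.1876]
tool_rot: [0.002, 0.793, 0.61, -0.005]
contact_force: [0.7, -0.2, 0.0]
gripper_width: 0.602
```

```bash
python3 w.py 12
```

```text
eef [0.6015 0.1481 0.1876] jaw deg -14.9 tilt [-0.006 -0.01 ]
c 0.79 [426.4, 276.5] xy [0.6091 0.0497] val 1.375 wing deg 173.1 jaw 83.1 cost 1.0
b 0.77 [307.8, 344.1] xy [0.5576 0.0083] val 0.391 wing deg 139.5 jaw 49.5 cost 0.244
d 0.68 [317.7, 181.1] xy [0.6038 0.151 ] val 1.514 wing deg 75.2 jaw 165.2 cost 0.258
```

>>> send_rows(motion="-0.4 -1.1 0 0 0 6 0.4;-0.4 -1.1 0 0 0 6 0.4;-0.4 -1.1 0 0 0 6 0.4;-0.4 -1.1 0 0 0 6 0.4;-0.4 -1.1 0 0 0 6 0.4;-0.4 -1.1 0 0 0 6 0.4;-0.4 -1.1 0 0 0 6 0.4;-0.4 -1.1 0 0 0 6 0.4;-0.4 -1.1 0 0 0 6 0.4;-0.4 -1.1 0 0 0 6 0.4;0 -1.1 0 0 0 6 0.4;0 -1.1 0 0 0 2 0.4;0 0 0 0 0 0 0.4;0 0 0 0 0 0 0.4")

```text
t: 17.02
eef_pos: [0.542, 0.0123, 0.1613]
tool_rot: [-0.005, 0.284, 0.959, -0.018]
contact_force: [0.1, 0.5, 0.3]
gripper_width: 0.598
```

```bash
python3 w.py 13
```

```text
eef [0.542  0.0123 0.1613] jaw deg 57.0 tilt [-0.02  -0.032]
c 0.87 [446.7, 279.2] xy [0.654  0.0561] val 1.454 wing deg 168.6 jaw 78.6 cost 0.354
b 0.8 [326.1, 216.4] xy [0.5574 0.0091] val 0.268 wing deg 146.5 jaw 56.5 cost 0.164
a 0.75 [415.3, 81.3] xy [0.51   0.1025] val 1.547 wing deg 163.3 jaw 73.3 cost 0.096
d 0.74 [545.2, 168.0] xy [0.604  0.1507] val 1.597 wing deg 70.4 jaw 160.4 cost 0.161
```

View pics/w13.png

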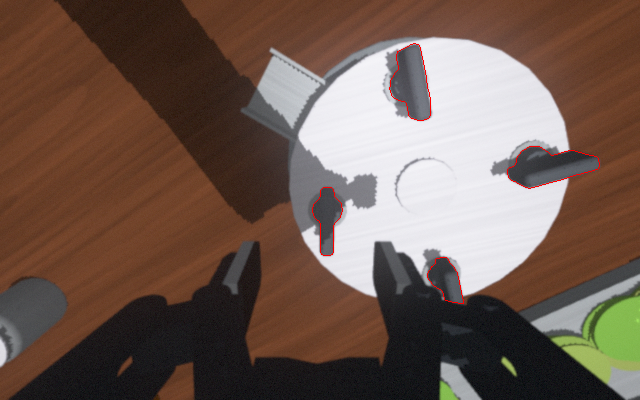

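>>> send_rows(motion="0.8 -0.2 0 1 -0.6 -1 0.4;0.75 -0.15 -0.5 0.8 -0.5 0 0.4;0 0 -2 0 0 0 0.4;0 0 -2 0 0 0 0.4;0 0 -1.6 0 0 0 0.4;0 0 0 0 0 0 0.4;0 0 0 0 0 0 0.4")

```text
t: 17.7
eef_pos: [0.564, 0.0139, 0.0987]
tool_rot: [0.003, 0.294, 0.956, 0.004]
contact_force: [-0.8, -0.7, -0.5]
gripper_width: 0.599
```

```bash
python3 w.py 14; python3 y.py 14
```

```text
eef [0.564  0.0139 0.0987] jaw deg 55.8 tilt [0.008 0.006]
a 0.86 [417.7, 45.1] xy [0.5091 0.1028] val 1.618 wing deg 159.2 jaw 69.2 cost 0.096
c 0.64 [457.6, 288.5] xy [0.6543 0.0569] val 1.433 wing deg 169.8 jaw 79.8 cost 1.051
b 0.57 [299.3, 230.9] xy [0.5577 0.009 ] val 0.278 wing deg 146.0 jaw 56.0 cost 0.153
d 0.56 [586.2, 154.3] xy [0.605  0.1522] val 1.597 wing deg 70.4 jaw 160.4 cost 0.107
[0.56411434 0.0139759  0.09934873] 0.5983898252693689
```

View pics/y14.png

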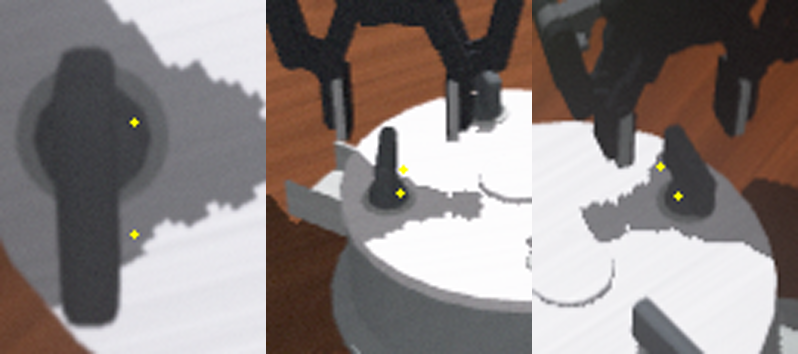

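>>> send_rows(motion="-0.6 -0.45 0 -0.3 0.4 0 0.4;0 0 0 0 0 0 0.4")

```text
t: 18.12
eef_pos: [0.5587, 0.0091, 0.1013]
tool_rot: [0.002, 0.294, 0.956, 0.001]
contact_force: [-0.5, -0.2, -0.3]
gripper_width: 0.598
```

```bash
python3 w.py 15
```

```text
eef [0.5587 0.0091 0.1013] jaw deg 55.9 tilt [0.005 0.002]
a 0.74 [427.7, 48.1] xy [0.509  0.1027] val 1.635 wing deg 158.2 jaw 68.2 cost 0.111
d 0.74 [592.7, 155.5] xy [0.6053 0.1521] val 1.591 wing deg 70.8 jaw 160.8 cost 0.111
b 0.62 [311.6, 229.5] xy [0.5577 0.0086] val 0.262 wing deg 146.9 jaw 56.9 cost 0.177
c 0.56 [462.0, 290.4] xy [0.6546 0.0568] val 1.422 wing deg 170.4 jaw 80.4 cost 1.094
```

>>> send_rows(motion="-0.1 0 -1 0 0 0 0.4;0 0 -0.8 0 0 0 0.4;0 0 0 0 0 0 0.6;0 0 0 0 0 0 0.8;0 0 0 0 0 0 1;0 0 0 0 0 0 1;0 0 0 0 0 0 1;0 0 0 0 0 0 1")

```text
t: 18.88
eef_pos: [0.5571, 0.0087, 0.0814]
tool_rot: [0.001, 0.294, 0.956, 0.001]
contact_force: [-0.9, 0.1, -2.5]
gripper_width: 0.096
```

```bash
python3 w.py 16; python3 y.py 16
```

```text
eef [0.5571 0.0087 0.0814] jaw deg 55.9 tilt [0.003 0.001]
d 0.96 [615.6, 168.1] xy [0.6094 0.1494] val -0.624 wing deg 17.7 jaw 107.7 cost 0.062
a 0.86 [450.6, 47.8] xy [0.5088 0.1027] val 1.636 wing deg 158.2 jaw 68.2 cost 0.119
b 0.79 [316.5, 248.5] xy [0.5571 0.0087] val 0.249 wing deg 147.7 jaw 57.7 cost 0.511
c 0.71 [490.9, 317.0] xy [0.6551 0.0595] val 1.203 wing deg 3.0 jaw 93.0 cost 0.993
[0.55710259 0.00874958 0.08133117] 0.09254989252220103
```

View pics/y16.png

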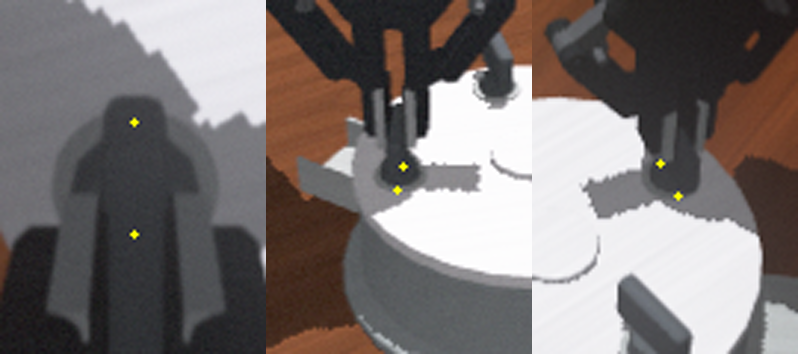

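>>> send_rows(motion="0 0 0 0 0 -6.5 1;0 0 0 0 0 -6.5 1;0 0 0 0 0 -6.5 1;0 0 0 0 0 -6.5 1;0 0 0 0 0 -6.5 1;0 0 0 0 0 -6.5 1;0 0 0 0 0 -6.5 1;0 0 0 0 0 -6.5 1;0 0 0 0 0 -6.5 1;0 0 0 0 0 -6.5 1;0 0 0 0 0 -3 1;0 0 0 0 0 0 1;0 0 0 0 0 0 1")

```text
t: 20.22
eef_pos: [0.5578, 0.0088, 0.0813]
tool_rot: [0.003, 0.794, 0.608, -0.0]
contact_force: [0.3, -0.2, -0.6]
gripper_width: 0.099
```

```bash
python3 w.py 17
```

```text
eef [0.5578 0.0088 0.0813] jaw deg -15.2 tilt [ 0.004 -0.006]
a 0.74 [141.8, 75.6] xy [0.5114 0.1022] val 1.566 wing deg 162.2 jaw 72.2 cost 0.167
b 0.73 [313.8, 247.0] xy [0.5581 0.0089] val 1.498 wing deg 76.1 jaw 166.1 cost 0.418
c 0.56 [505.2, 97.3] xy [0.6509 0.0568] val 1.534 wing deg 164.0 jaw 74.0 cost 0.155
```

Nut b is home; release, lift and back off to look.

>>> send_rows(motion="0 0 0 0 0 0 1;0 0 0 0 0 0 0.6;0 0 0 0 0 0 0.4;0 0 0 0 0 0 0.4;0 0 0 0 0 0 0.4;0 0 2 0 0 0 0.4;0 0 3 0 0 0 0.4;0 0 3 0 0 0 0.4;0 0 3 0 0 0 0.4;0 0 3 0 0 0 0.4;0 1 1 0 0 0 0.4;0 2 0 0 0 0 0.4;0 2 0 0 0 0 0.4;0 2 0 0 0 0 0.4;0 0 0 0 0 0 0.4;0 0 0 0 0 0 0.4")

```text
t: 21.65
eef_pos: [0.557, 0.0794, 0.2408]
tool_rot: [0.003, 0.794, 0.608, 0.002]
contact_force: [0.0, -0.5, -0.5]
gripper_width: 0.6
```

```bash
python3 w.py 18; python3 m.py; python3 v.py 18
```

```text
eef [0.557  0.0794 0.2408] jaw deg -15.2 tilt [ 0.007 -0.002]
a 0.94 [261.7, 159.3] xy [0.5104 0.103 ] val 1.528 wing deg 164.4 jaw 74.4 cost 0.126
c 0.8 [423.0, 168.3] xy [0.6523 0.0567] val 1.561 wing deg 162.4 jaw 72.4 cost 0.135
d 0.78 [342.5, 81.9] xy [0.604  0.1512] val 1.521 wing deg 74.7 jaw 164.7 cost 0.133
b 0.76 [332.0, 239.9] xy [0.5577 0.009 ] val 1.526 wing deg 74.5 jaw 164.5 cost 0.19
scene [390.4, 166.6] [0.6047 0.1538]
scene [301.7, 180.9] [0.5626 0.006 ]
scene [355.3, 201.2] [0.6512 0.0499]
scene [333.0, 152.3] [0.5148 0.0957]
side [277.2, 224.2] [0.5992 0.1491]
side [353.3, 235.1] [0.5048 0.1057]
side [362.0, 168.8] [ 0.5574 -0.0011]
side [290.0, 166.8] [0.6476 0.056 ]
centres [0.58330727 0.0763416 ] [0.57726275 0.07741519]
yaw mod 90 -0.3002648661649479
k 0 scene xy [0.6497 0.0582] radial deg -17.2 val 1.661 cost 0.17
k 0 side xy [0.6496 0.0554] radial deg -17.2 val 1.686 cost 0.219
k 0 both xy [0.6494 0.0576] radial deg -17.2 val 1.672 cost 0.458
k 1 scene xy [0.6032 0.1529] radial deg 72.8 val 1.381 cost 0.184
k 1 side xy [0.602  0.1496] radial deg 72.8 val 1.386 cost 0.26
k 1 both xy [0.6025 0.152 ] radial deg 72.8 val 1.395 cost 0.509
k 2 scene xy [0.5096 0.1029] radial deg 162.8 val 1.642 cost 0.19
k 2 side xy [0.5088 0.1006] radial deg 162.8 val 1.674 cost 0.212
k 2 both xy [0.5085 0.1025] radial deg 162.8 val 1.685 cost 0.459
k 3 scene xy [0.5574 0.0093] radial deg 252.8 val 1.36 cost 0.161
k 3 side xy [0.5553 0.0071] radial deg 252.8 val 1.427 cost 0.197
k 3 both xy [0.5554 0.0091] radial deg 252.8 val 1.421 cost 0.393
0.5967161819029582 [-1.27442381 -1.00914941  1.50269286]
```

View pics/w18.png

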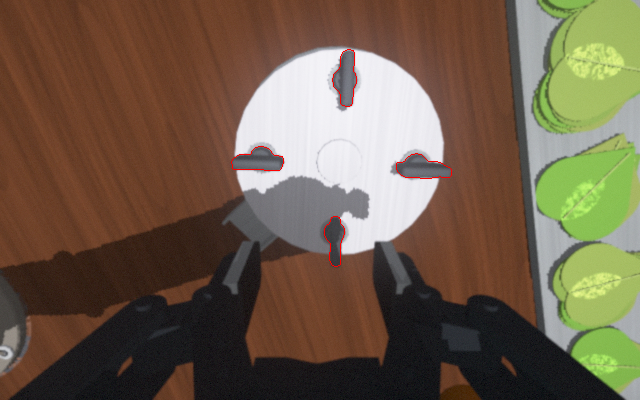

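View pics/v18.png

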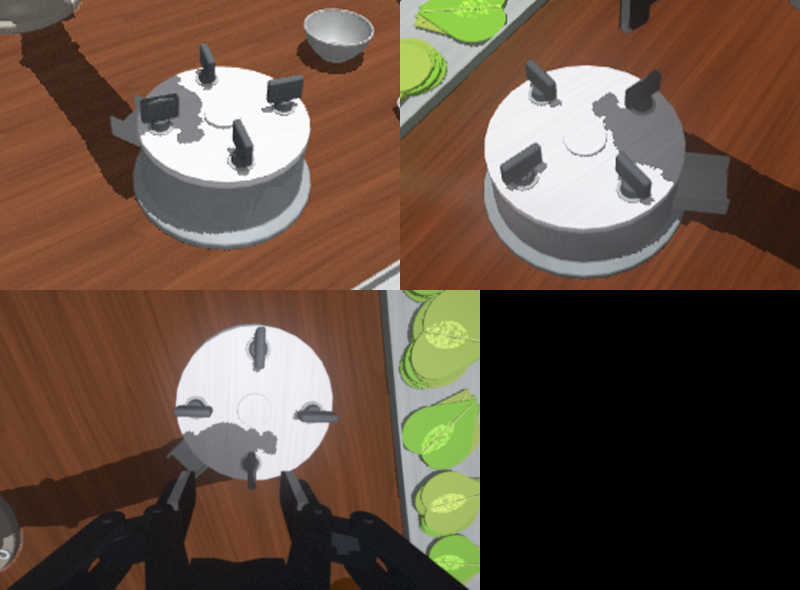

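```bash
python3 -c "
from station import *
print(get_obs()['t'],get_obs()['joint_vel'].round(3)); print(hand_in())"
```

```text
22.1 [-0.004 -0.001 -0.003  0.001 -0.002  0.    -0.001]
the job is handed in; nothing more can be done
None
```

I turned nut_c home first, opposite nut_a, then nut_d, then nut_b. Each one was gripped by the wing and turned clockwise. I never gripped nut_a, and it still measured home at the end. I handed in at 22.1 s with the gripper clear, about 16 cm up over the mill.

- **Wrist camera, last look from above:** a 1.53, b 1.53, c 1.56 and d 1.52 rad, all above the 1.33 needed. The gripper's own angle when it let go of b, c and d (about 1.51–1.52) agrees.
- **Scene and side cameras disagree somewhat:** they put b at 1.36–1.43, d at 1.38–1.40, and a and c at 1.64–1.69. That is still home, but b and d have little margin by this check. I trusted these less because they view the wings at a slant, their a and c values lie past the hard stop at 1.62, and that fit's yaw was about 1° off.
- **First grasp missed:** the pads closed above nut_c's wing without moving it. In the pictures the fingertips sit about 25 mm short of the reported tool point, although it should be at the finger ends. I went lower from then on and all three grasps held.

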